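Jack up a sagging beam for tacking

ROBOT

A 6-joint arm with a two-finger parallel gripper is mounted at the origin on a cart in front of the work surface, level with it; the furniture and walls round the work are solid. World frame = base frame: x ahead of the robot, y to its left, z up, the work surface at z = 0. Lengths are in m, angles in rad, forces in N, time in s.
With the tool pointing down it reaches from about 0.35 to 0.875 m from the base axis. Payload 4.2 kg.
Tool frame: the origin (TCP) lies where the fingers leave the gripper's body, on its centre line; the fingertips stand 73 mm ahead of it and the grasp point (between the pads) lies 54 mm ahead of it; z points along the fingers, x is the direction in which the jaws open and shut, and the axes are right-handed (so a half turn about z gives the same grasp; the last joint's range is limited). The gripper opens to 85 mm and grips with 20 to 120 N. Pads are 22 mm wide; open, the fingers measure 114 mm over their backs; the gripper's body (76 mm by 85 mm) begins 54 mm behind the grasp point. The pads swing forward as they close: fully open they stand 13 mm farther back than shut.
Start: joints at [-0.86, 0.385, 0.008, 0, -1.194, -0.259], TCP at [0.273, -0.562, 0.304] pointing down, gripper open.
Joint ranges: [-3.14, 3.14], [-1.21, 2.06], [-1.07, 1.41], [-3.16, 2.05], [-2.99, -0.16], [-3.1, 3.1]. Speed limits (rad/s): [2.79, 2.79, 3.14, 3.14, 3.14, 3.14].

INTERFACE

Orientations are given as [roll, pitch, yaw] about the fixed x, y, z axes, in that order (R = Rz(yaw) Ry(pitch) Rx(roll)).
In Python, from workcell import monitor, viewer, bot gives the robot as it stands.
- The arm moves only by the tool apply_moves, never from a script. Its argument "rows" is a list of rows, each a list of 7 numbers: the shift along the world's x, y, z in m, then the turn, a rotation vector about the world's x, y, z in degrees, then the opening, from 0 (shut) to 1 (fully open). In form: [[x, y, z, wx, wy, wz, hand], ...]. A call has 1 to 8 rows; each row shifts and turns the commanded pose from where the row before left it; what a row does not reach is not made up. A row lasts 1/8 s, in which the tool goes at most 62.5 mm and 10.7 degrees, less where a joint would pass 70% of its speed; a pose out of reach is approached as far as the arm can. A call is refused whole if a number of a shift passes 0.0625 or a number of a turn 10.7, either way. A call with a gripper value outside its range is refused whole. The fingers move at their own pace and stop on an object; the grip force is fixed at half the most. Time passes only in rows, so rows that do not move let the fingers close. It gives the time, the measured TCP pose, the force and the opening at its end, in the units of the state.
- monitor.observe(): the state, without advancing time (a new reading comes with each control period).
- viewer.camera(name): name is "scene" or "side" or "wrist"; returns the picture (480x640x3 uint8, blue, green, red); there is no depth.
- viewer.calibration(name): a dict with "intrinsics" (3x3 intrinsics, pixels), "dist" ([k1, k2, p1, p2, k3] as OpenCV has them; the pictures are not rectified), "rvec" (rotation vector, rad) and "tvec" (3), from world to camera coordinates, as OpenCV has them. Camera axes: x right, y down, z forward; pixel columns grow to the right and rows downward; lengths in m; the calibration is good to about 2 mm. A picture is of the moment at which its call begins: read the wrist's pose just before it. calibration takes no time and is no camera call; for the wrist camera it gives the pose at the moment of the call.
- bot.hand_in(): hands the job in, once; it reports no verdict.
The state is a dict: "time": time; "qpos": joint angles; "joint_vel": joint speeds; "tau": joint torques, N m; "tcp_pos": TCP position; "ee_rot": TCP orientation; "wrist_force": force on the tool from outside, world axes, zero at the start; "moment": the same for the moment, N m; "gripper_width": finger opening in m.
Only numpy, scipy, OpenCV 4.12 (cv2) and the standard library are available. Lean on these libraries where they do the work, as an engineer would, in place of code of your own. Each camera call takes 0.05 s, during which the arm holds its last target. There are 200 camera calls.

TASK

The hinged beam on the fit-up stand sags; get it up level with the fixed stub so that it can be tacked. Set the saddle of the small lever jack squarely under the round lift pad of the beam (the round-ended lug with the raised disc on top, not the plain square tab), with the jack flat on the table. Pump the jack's handle right down to its stop and ease it slowly back up, never letting it spring back; then press it right down again and finish while still holding the handle down, with the beam carried by the jack alone, not touched by the gripper, and the other things left where they lie.

Things in the scene. Friction and masses are not known exactly. Their poses are not given: they have to be found in the camera images.
- jack: loose grey lever jack, about 0.73 kg. Origin in its underside; +x to the saddle end, -x to the handle end. Base plate 70 x 8 mm, from x -120 to +110 mm; saddle at x +85, upright grip at x +34 mm, handle crossbar above the -x end. Slide or carry it by the grip. The saddle follows the handle: 50 mm up per rad the handle goes down (30 mm in all)
- jack_grip (a point): middle of the graspable part of the jack's upright grip, 95 mm above the jack's underside; the grip is a flat-sided steel post 36 mm long (jack x) and 24 mm wide (jack y), its top 111 mm above the jack's underside, free all round above 75 mm. Axes as the jack's.
- jack_saddle (a point): centre of the top face of the jack's saddle, a plain steel disc of 34 mm diameter; with the handle up it is 52 mm above the jack's underside, with the handle down 82 mm
- handle_bar (a point): centre of the rubber crossbar at the end of the jack's handle: round, 18 mm diameter, 70 mm long along the jack's y. Handle 105 mm long from its pivot (jack x +4 mm, 68 mm high) towards jack -x. The crossbar is at jack x about -96 mm, 99 mm high when up, 37 mm high when right down, moving almost straight down
- jack_handle (a joint): angle of the jack's handle: 0 = up (where its spring holds it), 0.6 rad = right down on its stop. A spring returns it: pressing at the crossbar takes about 4 N at the top, 6 N at the bottom, and about 3 N more with the beam's weight on the saddle. Let go, it snaps back.
- beam: dark 30 x 30 mm steel bar, 300 mm long, sagging 0.1 rad on a fixed stand, hinged at its right end; a fixed stub at its left end shows the level. Origin on the hinge axis, 91 mm high; +y along the bar to the free end, -x robot side. 6 mm tabs on the robot side: a plain square one at y 100 mm (not to be used), the round-ended lift lug at y 220 mm. Under it a fixed strip 56 mm wide, 10 mm high
- lift_pad (a point): centre of the underside of the lift pad, a steel disc of 32 mm diameter under the round-ended lug, 52 mm from the beam's middle line towards the robot; about 58 mm high while the beam sags, 80 mm when the beam is level. Its x axis points away from the robot, square to the beam (same axes as the beam).
- nut_m20: bystander: steel nut 34 x 30 x 16 mm, under the plain square tab
- bolt_m16: bystander: steel bolt 81 mm long, lying on the table just left of the lift lug, about 80 mm from it
- magnet_red: bystander: flat welding magnet 70 x 70 x 16 mm, left of the work
- locking_pliers: bystander: locking pliers 219 mm long, right of the work
- cold_chisel: bystander: cold chisel 185 mm long, left of the work, near the robot
- plate_small: bystander: steel plate 50 x 60 x 5 mm, left of the work

How it is judged:
On the way, in this order (a step that is already met when the one before it is completed fails the run):
1. the jack stands flat with its saddle under the lift pad, handle up (horizontal distance between jack_saddle and lift_pad below 0.012 m and height (world z) of jack below 0.004 m and angle between jack's own z axis and vertical below 0.05 rad and value of joint jack_handle below 0.08 rad), for 0.2 s.
2. the handle is pumped right down and lifts the beam (value of joint jack_handle above 0.52 rad and height (world z) of lift_pad above 0.075 m and contact force between jack and beam above 1.5 N), for 0.1 s.
3. the handle is back up and the beam back on its rest (value of joint jack_handle below 0.1 rad and height (world z) of lift_pad below 0.062 m), for 0.1 s.
At the end, for the whole second after the job is handed in: the handle is held right down (at least 0.52 of 0.6 rad) by the gripper, the saddle is within 15 mm of the lift pad's centre and carries the beam, the pad is at least 75 mm high (beam level), the jack stands flat, and the gripper does not touch the beam (all of step 2 and contact force between the fingers and jack above 2 N and contact force between each of the arm, the fingers and beam below 0.5 N and horizontal distance between jack_saddle and lift_pad below 0.015 m and angle between jack's own z axis and vertical below 0.06 rad and linear speed of beam below 0.05 m/s); the arm keeps its last pose, push and grip.
It fails at once if the handle springs back (faster than 2.5 rad/s upward) (velocity of joint jack_handle below -2.5 rad/s).
It fails at once if the gripper pushes the beam (contact force between any of the arm, the fingers and beam above 4 N).
It fails at once if a bystander is moved more than 30 mm (distance of any of nut_m20, bolt_m16, magnet_red, locking_pliers, cold_chisel, plate_small from where it was at the start of the episode above 0.03 m).
It also fails if it takes over 69 s, if anything falls off the work surface, if the arm or the gripper's body presses on something with over 40 N, if the wrist force passes 120 N, or if a joint passes its speed limit or range.

## Working session

There is one attempt and no reset: what is moved stays moved. The work goes in short steps, Python scripts to look and compute and a tool call to move; the robot and the scene stay as the last step left them, time stands still between calls to the robot, and variables do not carry over. Pictures are saved under pics/ and viewed, about 8 in all and at most 12, crops included, and the job is handed in when it is done.

Besides the shell and the picture viewer there is one more tool, called after "Request:" by a JSON object that holds its "fn" and its "kwargs", one argument or row to a line. apply_moves: Moves the arm, as the interface text tells. Its arguments: {"type":"object","properties":{"rows":{"type":"array","items":{"type":"array","items":{"type":"number"}}}},"required":["rows"]}

```bash
mkdir -p pics; ls
python3 - <<'E'
from workcell import monitor, viewer, bot
import cv2
print(monitor.observe())
for n in("scene","side"):
    cv2.imwrite(f"pics/{n}0.png",viewer.camera(n)); print(n,viewer.calibration(n))
E
```

```text
pics
{'time': 0.0, 'qpos': array([-8.60401398e-01,  3.85550757e-01,  6.62147924e-03, -5.11112853e-04,
       -1.19397731e+00, -2.58602532e-01]), 'joint_vel': array([ 6.08881458e-06,  1.61221712e-03, -2.91241849e-05,  1.63752522e-03,
        1.00923521e-03, -3.05154669e-04]), 'tau': array([ 1.51458715e-05, -3.92290020e+01,  1.88409805e+01,  4.18629706e+00,
       -4.58412309e-03,  7.48711130e-06]), 'tcp_pos': array([ 0.27270352, -0.56189552,  0.3028214 ]), 'ee_rot': array([-3.14151205e+00, -2.16156924e-03,  2.02240006e+00]), 'wrist_force': array([ 0.40855118, -0.20485728, -0.39031089]), 'moment': array([ 0.04120046, -0.02782344,  0.01098004]), 'gripper_width': 0.08530317823073444}
scene {'intrinsics': array([[575.08795205,   0.        , 327.94118955],
       [  0.        , 575.08795205, 238.83865558],
       [  0.        ,   0.        ,   1.        ]]), 'dist': array([-0.09528007,  0.        ,  0.        ,  0.        ,  0.        ]), 'rvec': array([ 1.10134372, -2.51768107,  0.8878378 ]), 'tvec': array([0.35228508, 0.34485212, 1.11295825])}
side {'intrinsics': array([[522.34040489,   0.        , 319.47585164],
       [  0.        , 522.34040489, 246.58132745],
       [  0.        ,   0.        ,   1.        ]]), 'dist': array([-0.01886768,  0.        ,  0.        ,  0.        ,  0.        ]), 'rvec': array([ 2.38831527,  0.40663272, -0.13378222]), 'tvec': array([-0.50820137, -0.08689486,  1.36162588])}
```

View pics/scene0.png

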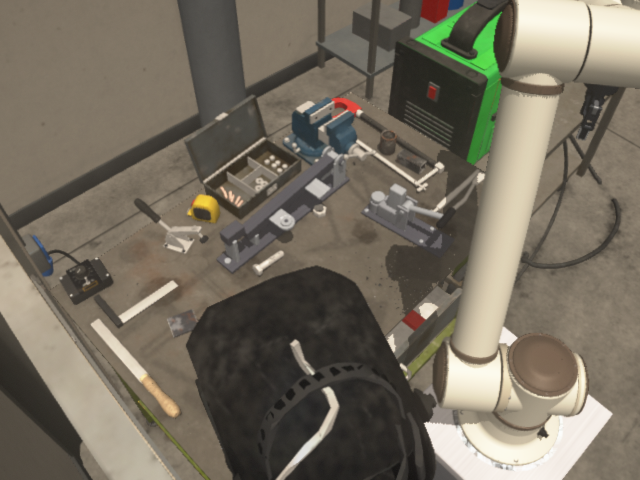

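View pics/side0.png

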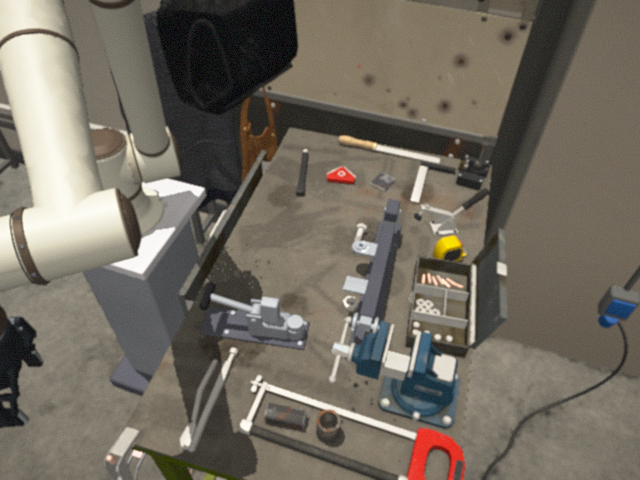

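The scene view shows the jack around (410,215), the round lug around (285,222), the bolt at (268,262) and the nut at (320,210). The side view shows the jack at (265,320), the lug at (365,245), the bolt at (360,230) and the nut at (349,302). I'll enlarge both.

Run:
```python
import cv2
a=cv2.imread("pics/side0.png")[190:370,190:410]; cv2.imwrite("pics/sc.png",cv2.resize(a,None,fx=3.6,fy=3.3,interpolation=cv2.INTER_CUBIC)[:, :800] if 0 else cv2.resize(a,(726,594),interpolation=cv2.INTER_CUBIC))
a=cv2.imread("pics/scene0.png")[140:290,210:470]; cv2.imwrite("pics/cc.png",cv2.resize(a,(780,450),interpolation=cv2.INTER_CUBIC))
```

```text
(no output)
```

View pics/sc.png

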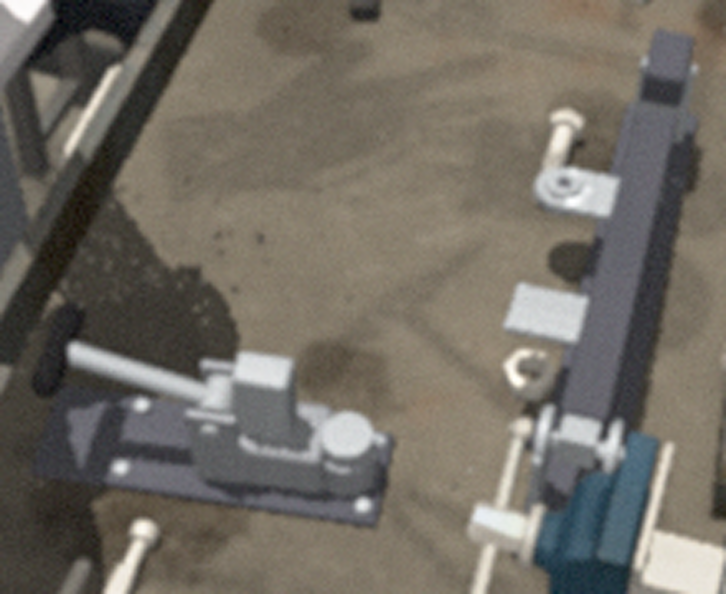

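View pics/cc.png

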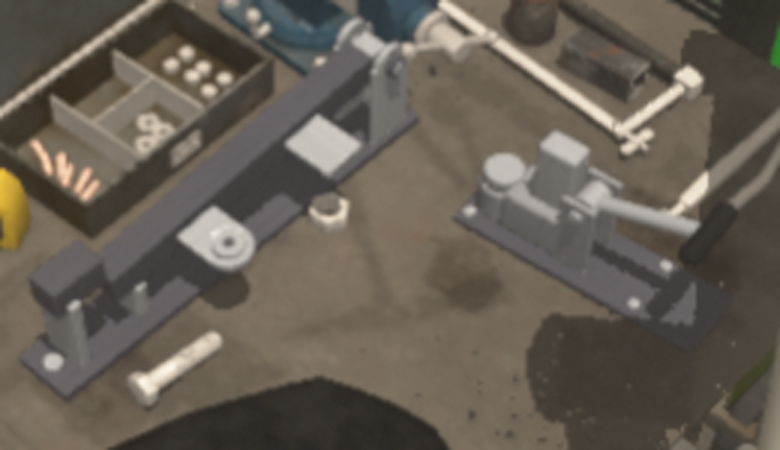

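```bash
cat > h.py <<'E'
import numpy as np, cv2
from workcell import viewer
def ray(n,p,cal=None):
    c=cal or viewer.calibration(n); R=cv2.Rodrigues(c["rvec"])[0]
    u=cv2.undistortPoints(np.array([[p]],float),c["intrinsics"],c["dist"])[0,0]
    d=R.T@np.array([*u,1]); return -R.T@c["tvec"], d/np.linalg.norm(d)
def onz(n,p,z,cal=None):
    o,d=ray(n,p,cal); return o+d*(z-o[2])/d[2]
def tri(r1,r2):
    A=np.zeros((3,3));b=np.zeros(3)
    for o,d in(r1,r2):
        P=np.eye(3)-np.outer(d,d);A+=P;b+=P@o
    x=np.linalg.solve(A,b); return x,np.linalg.norm((np.eye(3)-np.outer(r1[1],r1[1]))@(x-r1[0]))*2
S=lambda x,y:(190+(x+.5)/3.3-.5,190+(y+.5)/3.3-.5)
C=lambda x,y:(210+(x+.5)/3-.5,140+(y+.5)/3-.5)
E
python3 - <<'E'
from h import *
np.set_printoptions(precision=4,suppress=True)
for k,s,c in [("saddle",(348,433),(504,170)),("grip",(266,368),(563,152)),("bar",(58,350),(708,231)),("lugdisc",(565,184),(229,241)),("nut",(527,373),(328,210)),("bolthead",(566,120),(143,387)),("tabcorner",(505,330),(323,174))]:
    print(k,*tri(ray("side",S(*s)),ray("scene",C(*c))))
print("saddle z52",onz("side",S(348,433),.052),onz("scene",C(504,170),.052))
print("grip z111",onz("side",S(266,368),.111),onz("scene",C(563,152),.111))
print("base side",*[onz("side",S(*p),.008) for p in[(392,436),(378,524),(36,474),(56,393)]])
print("base scene",*[onz("scene",C(*p),.008) for p in[(455,217),(700,347),(733,297)]])
print("disc z72",onz("side",S(565,184),.072),onz("scene",C(229,241),.072))
print("strip scene edge z10",*[onz("scene",C(*p),.010) for p in[(68,398),(418,122)]])
E
```

```text
saddle [ 0.5482 -0.193   0.0495] 0.0024832051918683745
grip [ 0.4979 -0.2     0.1054] 0.0034776826649802034
bar [ 0.3703 -0.2263  0.0996] 0.0010115649057145114
lugdisc [0.6241 0.0343 0.0746] 0.0021602785787313275
nut [ 0.637 -0.082  0.01 ] 0.000746821463490052
bolthead [0.5964 0.1471 0.0178] 0.0030319877697572665
tabcorner [ 0.6278 -0.0804  0.0575] 0.019787998691230674
saddle z52 [ 0.5498 -0.1938  0.052 ] [ 0.5456 -0.1918  0.052 ]
grip z111 [ 0.5011 -0.2026  0.111 ] [ 0.4931 -0.1965  0.111 ]
base side [ 0.5669 -0.1595  0.008 ] [ 0.581  -0.2249  0.008 ] [ 0.3595 -0.2644  0.008 ] [ 0.3426 -0.2031  0.008 ]
base scene [ 0.5621 -0.1555  0.008 ] [ 0.3371 -0.2019  0.008 ] [ 0.3514 -0.2604  0.008 ]
disc z72 [0.6244 0.0373 0.072 ] [0.6247 0.0326 0.072 ]
strip scene edge z10 [0.6302 0.192  0.01  ] [ 0.6598 -0.2079  0.01  ]
```

Request:
{"fn": "apply_moves", "kwargs": {
  "rows": [
    [0.028, 0.045, -0.005, 0, 0, -1.9, 1],
    [0.028, 0.045, -0.005, 0, 0, -1.9, 1],
    [0.028, 0.045, -0.005, 0, 0, -1.9, 1],
    [0.028, 0.045, -0.005, 0, 0, -1.9, 1],
    [0.028, 0.045, -0.005, 0, 0, -1.9, 1],
    [0.028, 0.045, -0.005, 0, 0, -1.9, 1],
    [0.028, 0.045, -0.01, 0, 0, -1.9, 1],
    [0.028, 0.045, -0.01, 0, 0, -1.9, 1]
  ]
}}

```text
time: 1.1
tcp_pos: [0.4974, -0.2006, 0.2535]
ee_rot: [-3.141, -0.0, 1.756]
wrist_force: [0.7, -0.6, -0.6]
gripper_width: 0.0848
```

Run:
```python
from workcell import monitor, viewer
import cv2
s=monitor.observe(); print(s["time"],s["tcp_pos"],s["ee_rot"])
cv2.imwrite("pics/w1.png",viewer.camera("wrist")); print(viewer.calibration("wrist"))
```

```text
1.1 [ 0.49740681 -0.20058158  0.25345001] [-3.14139526e+00 -1.79836249e-04  1.75628277e+00]
{'intrinsics': array([[399.04836507,   0.        , 328.32674644],
       [  0.        , 399.04836507, 239.75354189],
       [  0.        ,   0.        ,   1.        ]]), 'dist': array([-0.07137064,  0.        ,  0.        ,  0.        ,  0.        ]), 'rvec': array([-1.87709055, -2.26937375, -0.32505557]), 'tvec': array([ 0.28634944, -0.45766797,  0.20183234])}
```

View pics/w1.png

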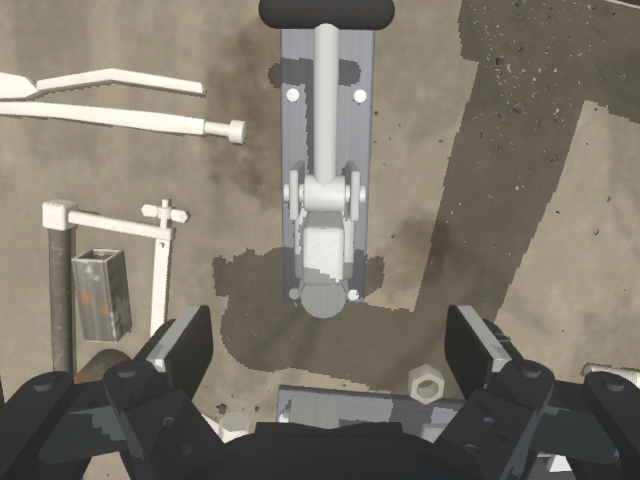

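The wrist view looks straight down the jack: grip top about (323,248), saddle disc (323,299), crossbar centre (326,12). The strip edge is at row ~386 and the nut at (427,383).

Run:
```python
from h import *
np.set_printoptions(precision=4,suppress=True)
for k,p,z in[("saddle",(323,299),.052),("griptop",(323,253),.111),("grip -x edge",(323,228),.111),("bar",(326,12),.099),("strip l",(280,386),.01),("strip r",(465,400),.01),("nut",(427,383),.016),("plate l far",(283,30),.008),("plate l near",(285,290),.008),("plate r far",(375,30),.008),("plate r near",(363,298),.008),("pad tabs",(240,440),.06)]:
    print(k,onz("wrist",p,z))
```

```text
saddle [ 0.5522 -0.19    0.052 ]
griptop [ 0.4982 -0.1995  0.111 ]
grip -x edge [ 0.4841 -0.2021  0.111 ]
bar [ 0.3755 -0.2211  0.099 ]
strip l [ 0.6648 -0.2097  0.01  ]
strip r [ 0.6492 -0.0363  0.01  ]
nut [ 0.6329 -0.0798  0.016 ]
plate l far [ 0.3707 -0.254   0.008 ]
plate l near [ 0.5701 -0.22    0.008 ]
plate r far [ 0.3582 -0.1887  0.008 ]
plate r near [ 0.5649 -0.1534  0.008 ]
pad tabs [ 0.686  -0.2341  0.06  ]
```

Request:
{"fn": "apply_moves", "kwargs": {
  "rows": [
    [0.0045, 0.0015, -0.03, 0, 0, -0.6, 1],
    [0, 0, -0.035, 0, 0, 0, 1],
    [0, 0, -0.025, 0, 0, 0, 1],
    [0, 0, -0.012, 0, 0, 0, 1],
    [0, 0, 0, 0, 0, 0, 1]
  ]
}}

```text
time: 1.78
tcp_pos: [0.5011, -0.2008, 0.1513]
ee_rot: [-3.14, -0.0, 1.747]
wrist_force: [0.9, 0.2, 0.7]
gripper_width: 0.0853
```

Request:
{"fn": "apply_moves", "kwargs": {
  "rows": [
    [0, 0, 0, 0, 0, 0, 0.6],
    [0, 0, 0, 0, 0, 0, 0.4],
    [0, 0, 0, 0, 0, 0, 0.3],
    [0, 0, 0, 0, 0, 0, 0.2],
    [0, 0, 0, 0, 0, 0, 0.1],
    [0, 0, 0, 0, 0, 0, 0],
    [0, 0, 0, 0, 0, 0, 0],
    [0, 0, 0, 0, 0, 0, 0]
  ]
}}

```text
time: 2.78
tcp_pos: [0.5019, -0.201, 0.1526]
ee_rot: [3.14, 0.001, 1.747]
wrist_force: [-1.4, -2.6, 5.4]
gripper_width: 0.0229
```

Request:
{"fn": "apply_moves", "kwargs": {
  "rows": [
    [0, 0.01, 0.002, 0, 0, -0.7, 0],
    [0.001, 0.025, 0, 0, 0, -1, 0],
    [0.003, 0.03, 0, 0, 0, -1, 0],
    [0.003, 0.032, 0, 0, 0, -1, 0],
    [0.003, 0.033, 0, 0, 0, -1, 0],
    [0.004, 0.033, 0, 0, 0, -0.7, 0],
    [0.004, 0.033, 0, 0, 0, 0, 0],
    [0.004, 0.02, 0, 0, 0, 0, 0]
  ]
}}

```text
time: 3.78
tcp_pos: [0.522, 0.0163, 0.1528]
ee_rot: [-3.138, 0.0, 1.653]
wrist_force: [-0.9, -2.7, -3.3]
gripper_width: 0.0235
```

Request:
{"fn": "apply_moves", "kwargs": {
  "rows": [
    [0, 0.01, -0.001, 0, 0, 0, 0],
    [0, 0, 0, 0, 0, 0, 0]
  ]
}}

```text
time: 4.03
tcp_pos: [0.5231, 0.0258, 0.1526]
ee_rot: [-3.141, -0.001, 1.653]
wrist_force: [-0.8, 2.2, -1.5]
gripper_width: 0.0232
```

Run:
```python
from workcell import monitor, viewer
import cv2, numpy as np
s=monitor.observe(); print(s["time"],s["tcp_pos"],s["ee_rot"],s["wrist_force"])
w=viewer.camera("wrist"); print(viewer.calibration("wrist"))
cv2.imwrite("pics/w2.png",w); c=viewer.camera("scene");d=viewer.camera("side")
cv2.imwrite("pics/c2.png",c);cv2.imwrite("pics/s2.png",d)
m=np.zeros((600,800,3),np.uint8)
m[:300,:400]=cv2.resize(w,(400,300)); m[:300,400:]=cv2.resize(c[140:290,210:410],(400,300)); m[300:,:400]=cv2.resize(d[190:340,230:430],(400,300))
cv2.imwrite("pics/m2.png",m)
```

```text
4.025 [0.52312313 0.02581038 0.15255683] [-3.14144058e+00 -1.01609145e-03  1.65287672e+00] [-0.81408899  2.22789316 -1.53647981]
{'intrinsics': array([[399.04836507,   0.        , 328.32674644],
       [  0.        , 399.04836507, 239.75354189],
       [  0.        ,   0.        ,   1.        ]]), 'dist': array([-0.07137064,  0.        ,  0.        ,  0.        ,  0.        ]), 'rvec': array([-1.98928238, -2.15809391, -0.309565  ]), 'tvec': array([ 0.01637292, -0.49650695,  0.08633389])}
```

View pics/m2.png

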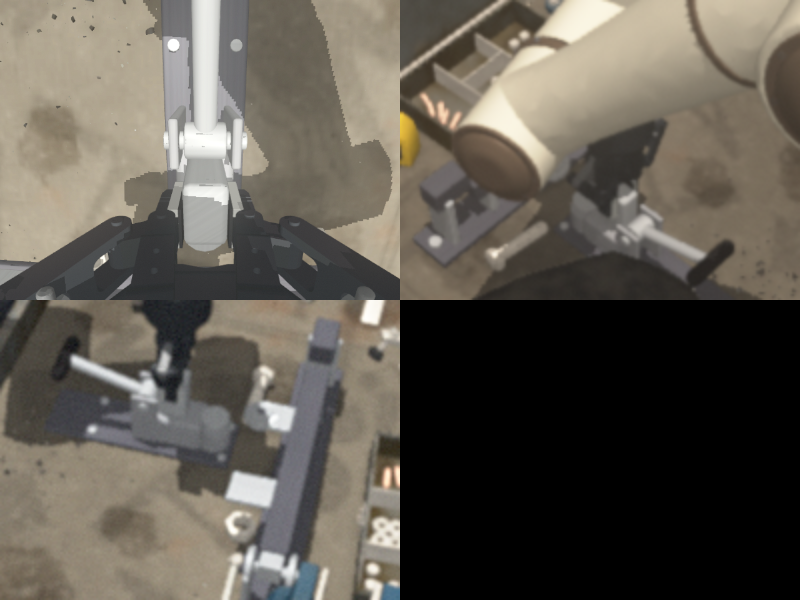

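The side panel shows the jack square-ish to the beam, saddle at panel (216,419), about 45 panel px short of the lug; the bolt is to its left and clear. I'll use the side camera to measure the saddle and the lug disc in relative terms.

Run:
```python
from h import *
np.set_printoptions(precision=4,suppress=True)
d=cv2.imread("pics/s2.png")[225:275,315:385]
cv2.imwrite("pics/s2z.png",cv2.resize(d,(784,560),interpolation=cv2.INTER_CUBIC))
print("saddle side",onz("side",(230+216/2,190+119/2),.052),"exp .574 .030")
for z in(.070,.0746): print("lug",onz("side",S(565,184),z))
```

```text
saddle side [0.5741 0.0245 0.052 ] exp .574 .030
lug [0.6241 0.0391 0.07  ]
lug [0.6249 0.0351 0.0746]
```

View pics/s2z.png

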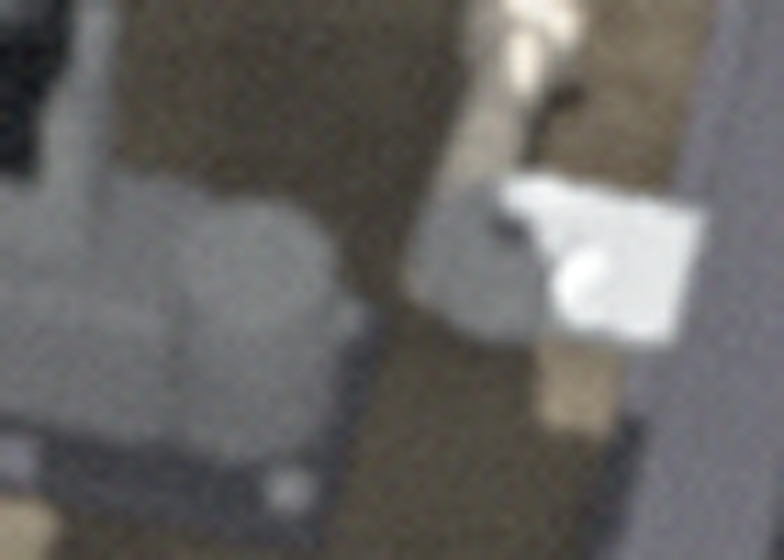

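Request:
{"fn": "apply_moves", "kwargs": {
  "rows": [
    [0.007, 0.001, 0, 0, 0, 0, 0],
    [0.01, 0.001, 0, 0, 0, 0, 0],
    [0.01, 0.001, 0, 0, 0, 0, 0],
    [0.007, 0.001, 0, 0, 0, 0, 0],
    [0.003, 0.001, 0, 0, 0, 0, 0],
    [0, 0, 0, 0, 0, 0, 0]
  ]
}}

```text
time: 4.92
tcp_pos: [0.5579, 0.0283, 0.153]
ee_rot: [-3.134, 0.002, 1.651]
wrist_force: [-6.6, -3.1, 6.0]
gripper_width: 0.0231
```

Request:
{"fn": "apply_moves", "kwargs": {
  "rows": [
    [0.003, 0, 0, 0, 0, 0, 0],
    [0.002, 0, 0, 0, 0, 0, 0],
    [0.002, 0, 0, 0, 0, 0, 0],
    [0, 0, 0, 0, 0, 0, 0]
  ]
}}

```text
time: 5.42
tcp_pos: [0.5651, 0.0286, 0.153]
ee_rot: [-3.135, 0.001, 1.651]
wrist_force: [-6.9, -1.1, 4.5]
gripper_width: 0.023
```

Run:
```python
from workcell import monitor, viewer
import cv2, numpy as np
s=monitor.observe(); print(s["time"],s["tcp_pos"],s["ee_rot"],s["wrist_force"],s["moment"])
d=viewer.camera("side");cv2.imwrite("pics/s3.png",d)
cv2.imwrite("pics/s3z.png",cv2.resize(d[220:280,310:390],(784,588),interpolation=cv2.INTER_CUBIC))
```

```text
5.425 [0.56514575 0.02859969 0.15295745] [-3.13515498e+00  1.49225929e-03  1.65137749e+00] [-6.93837825 -1.14734358  4.53589905] [-0.04500542  1.70691474  0.14034776]
```

View pics/s3z.png

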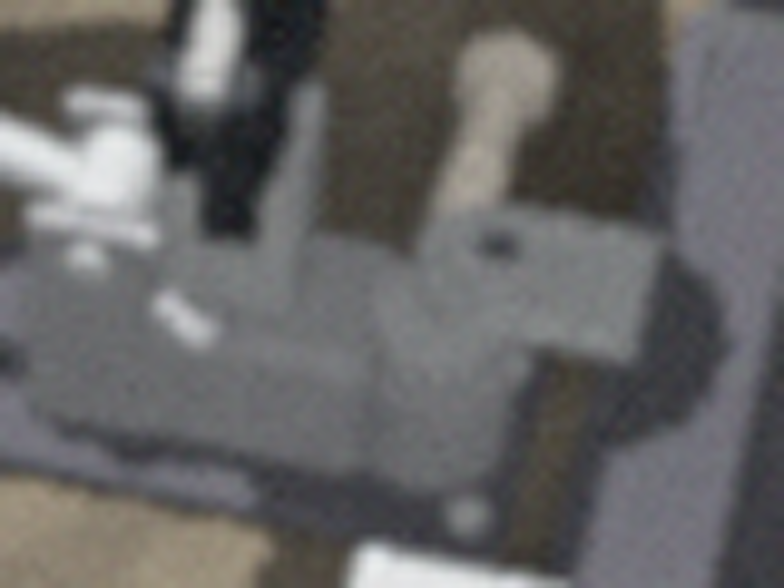

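Run:
```python
from h import *
np.set_printoptions(precision=4,suppress=True)
Z2=lambda x,y:(315+(x+.5)/11.2-.5,225+(y+.5)/11.2-.5)
Z3=lambda x,y:(310+(x+.5)/9.8-.5,220+(y+.5)/9.8-.5)
a=onz("side",Z2(290,490),.012);b=onz("side",Z3(467,516),.012);print(a,b,b-a,"tcp moved .042 .0028")
print("plate corner",onz("side",Z3(500,555),.008))
for p in[(597,480),(575,588)]: print("strip edge",onz("side",Z3(*p),.010),onz("side",Z3(*p),.0))
print("saddle left/right extremes",onz("side",Z3(370,300),.052),onz("side",Z3(527,330),.052))
print("lug: left edge, top-left, disc", onz("side",Z3(418,270),.067),onz("side",Z3(497,242),.0746))
for s in [(565,184)]: print(S(*s))
```

```text
[0.5884 0.0041 0.012 ] [0.6291 0.0061 0.012 ] [ 0.0407  0.002  -0.    ] tcp moved .042 .0028
plate corner [0.6392 0.0005 0.008 ]
strip edge [0.6553 0.029  0.01  ] [0.654  0.0371 0.    ]
strip edge [ 0.6591 -0.0047  0.01  ] [0.6578 0.0031 0.    ]
saddle left/right extremes [0.5952 0.0299 0.052 ] [0.633  0.0335 0.052 ]
lug: left edge, top-left, disc [0.6061 0.0299 0.067 ] [0.6226 0.038  0.0746]
(360.8636363636364, 245.4090909090909)
```

Request:
{"fn": "apply_moves", "kwargs": {
  "rows": [
    [0.003, 0.002, 0, 0, 0, 0, 0],
    [0.003, 0.001, 0, 0, 0, 0, 0],
    [0.002, 0.001, 0, 0, 0, 0, 0],
    [0.002, 0, 0, 0, 0, 0, 0],
    [0, 0, 0, 0, 0, 0, 0]
  ]
}}

```text
time: 6.1
tcp_pos: [0.5751, 0.0323, 0.153]
ee_rot: [-3.135, 0.002, 1.651]
wrist_force: [-6.5, -2.0, 4.0]
gripper_width: 0.023
```

Run:
```python
from workcell import monitor, viewer
import cv2, numpy as np
s=monitor.observe(); print(s["time"],s["tcp_pos"],s["ee_rot"],s["wrist_force"],s["moment"])
d=viewer.camera("side");cv2.imwrite("pics/s4.png",d);c=viewer.camera("scene");cv2.imwrite("pics/c4.png",c)
m=np.zeros((550,800,3),np.uint8)
m[:,:400]=cv2.resize(d[225:280,325:365],(400,550),interpolation=cv2.INTER_CUBIC)
m[:,400:]=cv2.resize(c[190:272,265:325],(400,550),interpolation=cv2.INTER_CUBIC)
cv2.imwrite("pics/m4.png",m)
```

```text
6.1 [0.57508503 0.03232113 0.15299689] [-3.13485727e+00  1.87610227e-03  1.65115328e+00] [-6.51050816 -1.95243777  3.96430478] [-0.36012262  1.70600466  0.15064563]
```

View pics/m4.png

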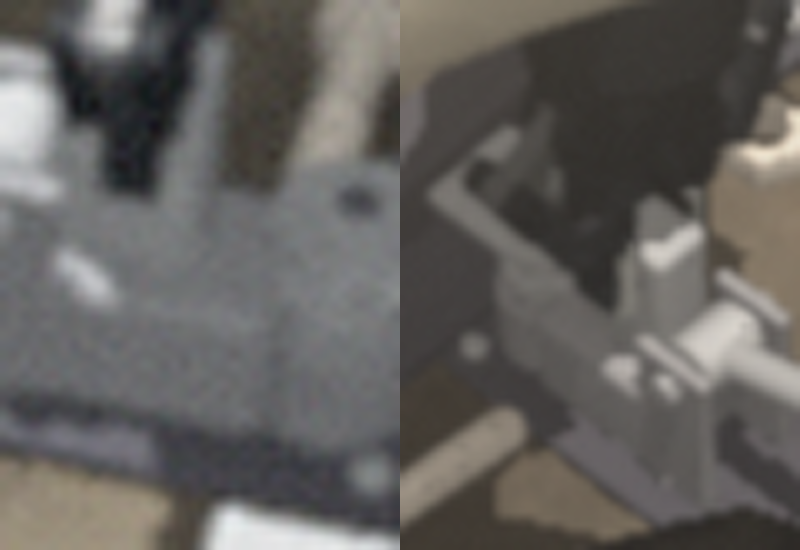

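Run:
```python
from h import *
np.set_printoptions(precision=4,suppress=True)
def pr(n,X):
    c=viewer.calibration(n); return cv2.projectPoints(np.array([X],float),c["rvec"],c["tvec"],c["intrinsics"],c["dist"])[0].ravel()
for n,p in(("side",S(565,184)),("scene",C(229,241))):
    for z in(.072,.0746):
        L=onz(n,p,z); print(n,"lug",L,"saddle should be px",pr(n,[L[0],L[1]-.0015,.052]))
    print(" FK saddle px",pr(n,[.626,.0364,.052]))
```

```text
side lug [0.6244 0.0373 0.072 ] saddle should be px [360.0506 251.5559]
side lug [0.6249 0.0351 0.0746] saddle should be px [359.9669 252.3047]
 FK saddle px [360.7643 251.559 ]
scene lug [0.6247 0.0326 0.072 ] saddle should be px [286.8754 225.2354]
scene lug [0.6229 0.0339 0.0746] saddle should be px [286.9264 225.9651]
 FK saddle px [284.7676 226.1073]
```

Request:
{"fn": "apply_moves", "kwargs": {
  "rows": [
    [0, 0, 0, 0, 0, 0, 0.2],
    [0, 0, 0, 0, 0, 0, 0.4],
    [0, 0, 0, 0, 0, 0, 0.5],
    [0, 0, 0, 0, 0, 0, 0.5],
    [0, 0, 0.01, 0, 0, 0, 0.5],
    [0, 0, 0.03, 0, 0, 0, 0.5],
    [0, 0, 0.04, 0, 0, 0, 0.5],
    [0, 0, 0.02, 0, 0, 0, 0.5]
  ]
}}

```text
time: 7.2
tcp_pos: [0.5783, 0.0345, 0.2563]
ee_rot: [3.137, -0.0, 1.653]
wrist_force: [0.1, 0.9, -0.3]
gripper_width: 0.043
```

Run:
```python
from workcell import monitor, viewer
import cv2, numpy as np
from h import *
s=monitor.observe(); print(s["time"],s["tcp_pos"],s["ee_rot"],s["wrist_force"],s["gripper_width"])
w=viewer.camera("wrist");cv2.imwrite("pics/w5.png",w)
import pickle;pickle.dump(viewer.calibration("wrist"),open("w5.pkl","wb"))
d=viewer.camera("side");cv2.imwrite("pics/s5.png",d);c=viewer.camera("scene");cv2.imwrite("pics/c5.png",c)
m=np.zeros((600,800,3),np.uint8)
m[:360,:480]=cv2.resize(w,(480,360))
m[360:,:480]=cv2.resize(d[225:275,290:390],(480,240),interpolation=cv2.INTER_CUBIC)
m[:,480:]=cv2.resize(c[180:300,260:324],(320,600),interpolation=cv2.INTER_CUBIC)
cv2.imwrite("pics/m5.png",m)
```

```text
7.2 [0.57828645 0.03447485 0.25630979] [ 3.13672765e+00 -4.91650083e-04  1.65317482e+00] [ 0.0677402   0.86253888 -0.28057188] 0.04304546564391829
```

View pics/m5.png

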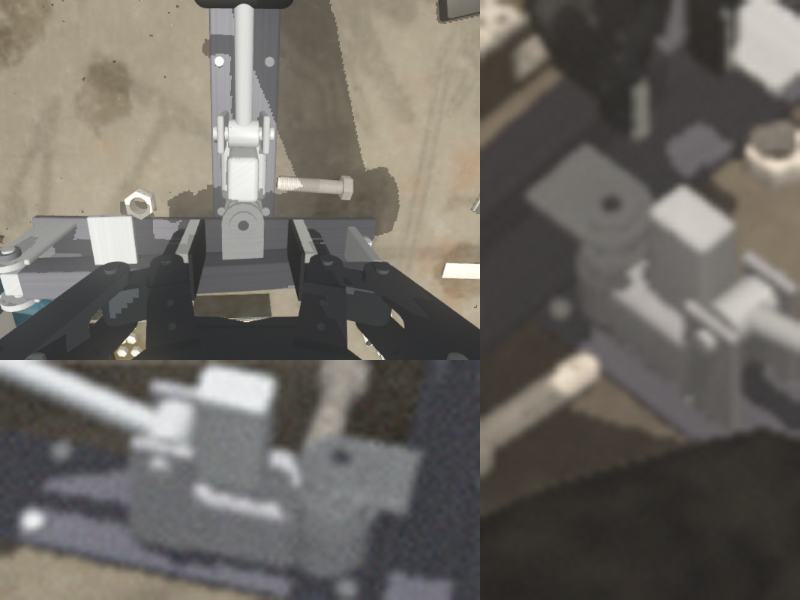

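The combined picture shows the lug disc over the jack's saddle: wrist panel (243,224), grip top (243,~170), crossbar at the top edge (243,3), bolt just right of the plate and not displaced much. I'll check the alignment from the wrist view.

Run:
```python
from h import *
import pickle
np.set_printoptions(precision=4,suppress=True)
cal=pickle.load(open("w5.pkl","rb")); f=lambda x,y,z:onz("wrist",(x/.75,y/.75),z,cal)
for k,a in[("lugdisc",(243,224,.0746)),("lug -x rim",(243,202,.066)),("grip top -x edge",(243,157,.111)),("strip L",(35,217,.01)),("strip R",(372,220,.01)),("pivot axis",(243,133,.075)),("plate bolts l",(219,61,.01)),("r",(270,61,.01)),("front bolt",(221,212,.01)),("bar",(243,2,.099))]: print(k,f(*a))
```

```text
lugdisc [0.6262 0.0361 0.0746]
lug -x rim [0.6078 0.0345 0.066 ]
grip top -x edge [0.5553 0.0307 0.111 ]
strip L [ 0.6701 -0.211   0.01  ]
strip R [0.6396 0.188  0.01  ]
pivot axis [0.5426 0.0294 0.075 ]
plate bolts l [ 0.4816 -0.0002  0.01  ]
r [0.4774 0.0506 0.01  ]
front bolt [0.6435 0.0116 0.01  ]
bar [0.4486 0.022  0.099 ]
```

Request:
{"fn": "apply_moves", "kwargs": {
  "rows": [
    [-0.02, -0.002, 0, 0, 0, 0, 0.2],
    [-0.037, -0.0035, 0, 0, 0, 0, 0],
    [-0.037, -0.0035, 0, 0, 0, 0, 0],
    [-0.037, -0.0035, 0, 0, 0, 0, 0],
    [0, 0, -0.02, 0, 0, 0, 0],
    [0, 0, -0.025, 0, 0, 0, 0],
    [0, 0, -0.01, 0, 0, 0, 0],
    [0, 0, 0, 0, 0, 0, 0]
  ]
}}

```text
time: 8.35
tcp_pos: [0.446, 0.0216, 0.197]
ee_rot: [-3.139, 0.001, 1.653]
wrist_force: [-0.5, 0.5, 0.3]
gripper_width: 0.0002
```

Request:
{"fn": "apply_moves", "kwargs": {
  "rows": [
    [0, 0, -0.007, 0, 0, 0, 0],
    [0, 0, -0.006, 0, 0, 0, 0],
    [0, 0, -0.006, 0, 0, 0, 0],
    [0, 0, 0, 0, 0, 0, 0]
  ]
}}

```text
time: 8.85
tcp_pos: [0.446, 0.0217, 0.1789]
ee_rot: [-3.14, 0.0, 1.653]
wrist_force: [-2.6, 0.7, 4.8]
gripper_width: -0.0001
```

Request:
{"fn": "apply_moves", "kwargs": {
  "rows": [
    [-0.002, 0, -0.008, 0, 0, 0, 0],
    [-0.001, 0, -0.008, 0, 0, 0, 0],
    [-0.001, 0, -0.008, 0, 0, 0, 0],
    [0, 0, -0.008, 0, 0, 0, 0],
    [0.001, 0, -0.008, 0, 0, 0, 0],
    [0.001, 0, -0.008, 0, 0, 0, 0],
    [0.002, 0, -0.006, 0, 0, 0, 0],
    [0, 0, 0, 0, 0, 0, 0]
  ]
}}

```text
time: 9.85
tcp_pos: [0.444, 0.0211, 0.1245]
ee_rot: [-3.135, 0.001, 1.652]
wrist_force: [-7.6, 1.8, 8.1]
gripper_width: -0.0002
```

Request:
{"fn": "apply_moves", "kwargs": {
  "rows": [
    [0, 0, -0.004, 0, 0, 0, 0],
    [0, 0, -0.003, 0, 0, 0, 0],
    [0, 0, 0, 0, 0, 0, 0]
  ]
}}

```text
time: 10.22
tcp_pos: [0.4449, 0.0212, 0.1187]
ee_rot: [-3.138, 0.001, 1.653]
wrist_force: [-7.9, 1.2, 14.2]
gripper_width: -0.0004
```

Request:
{"fn": "apply_moves", "kwargs": {
  "rows": [
    [-0.002, 0, -0.001, 0, 0, 0, 0],
    [-0.001, 0, -0.001, 0, 0, 0, 0],
    [0, 0, 0, 0, 0, 0, 0]
  ]
}}

```text
time: 10.6
tcp_pos: [0.4442, 0.0215, 0.1183]
ee_rot: [3.139, 0.001, 1.654]
wrist_force: [-4.4, -3.3, 19.3]
gripper_width: 0.0002
```

Run:
```python
from workcell import monitor, viewer
import cv2, numpy as np
s=monitor.observe(); print(s["time"],s["tcp_pos"],s["wrist_force"])
w=viewer.camera("wrist");d=viewer.camera("side");cv2.imwrite("pics/s6.png",d);c=viewer.camera("scene");cv2.imwrite("pics/c6.png",c)
m=np.zeros((600,800,3),np.uint8)
m[:300,:400]=cv2.resize(w,(400,300))
m[:300,400:]=cv2.resize(d[180:330,230:430],(400,300),interpolation=cv2.INTER_CUBIC)
m[300:,:400]=cv2.resize(cv2.imread("pics/s5.png")[180:330,230:430],(400,300),interpolation=cv2.INTER_CUBIC)
m[300:,400:]=cv2.resize(c[160:280,220:380],(400,300),interpolation=cv2.INTER_CUBIC)
cv2.imwrite("pics/m6.png",m)
```

```text
10.6 [0.44423993 0.0214803  0.11832519] [-4.41666206 -3.27370263 19.25173443]
```

View pics/m6.png

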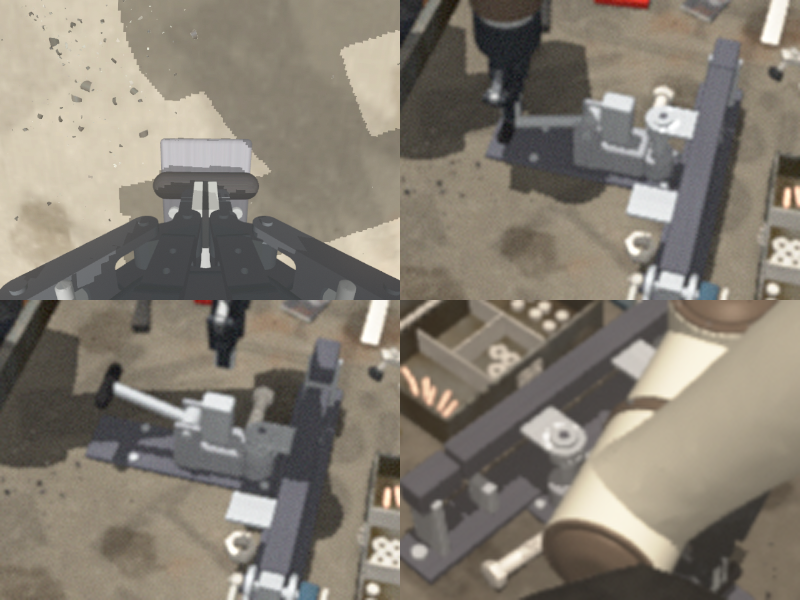

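The handle is at its stop and the beam lies flush with the stub, saddle under the lug. Now I'll ease it back up.

Request:
{"fn": "apply_moves", "kwargs": {
  "rows": [
    [0, 0, 0.005, 0, 0, 0, 0],
    [-0.001, 0, 0.007, 0, 0, 0, 0],
    [-0.001, 0, 0.008, 0, 0, 0, 0],
    [0, 0, 0.008, 0, 0, 0, 0],
    [0, 0, 0.008, 0, 0, 0, 0],
    [0.001, 0, 0.008, 0, 0, 0, 0],
    [0.001, 0, 0.008, 0, 0, 0, 0],
    [0.001, 0, 0.006, 0, 0, 0, 0]
  ]
}}

```text
time: 11.75
tcp_pos: [0.4465, 0.0221, 0.1757]
ee_rot: [3.136, -0.001, 1.654]
wrist_force: [2.1, -1.1, 2.5]
gripper_width: 0.0003
```

Request:
{"fn": "apply_moves", "kwargs": {
  "rows": [
    [0.001, 0, 0.003, 0, 0, 0, 0],
    [0, 0, 0.003, 0, 0, 0, 0],
    [0, 0, 0.003, 0, 0, 0, 0],
    [0, 0, 0.002, 0, 0, 0, 0],
    [0, 0, 0, 0, 0, 0, 0],
    [0, 0, 0, 0, 0, 0, 0]
  ]
}}

```text
time: 12.5
tcp_pos: [0.445, 0.0216, 0.1846]
ee_rot: [-3.14, 0.0, 1.652]
wrist_force: [-0.8, -0.0, -0.2]
gripper_width: -0.0
```

Run:
```python
from workcell import monitor, viewer
import cv2, numpy as np
s=monitor.observe(); print(s["time"],s["tcp_pos"],s["wrist_force"])
d=viewer.camera("side");cv2.imwrite("pics/s7.png",d)
# jack/beam shift vs picture s5 (handle up, beam down)
a=cv2.cvtColor(cv2.imread("pics/s5.png"),6).astype(np.float32);b=cv2.cvtColor(d,6).astype(np.float32)
for n,(y0,y1,x0,x1) in {"jack":(228,278,310,360),"lug":(235,262,348,378),"plate":(250,275,280,320)}.items():
    t=a[y0:y1,x0:x1];r=cv2.matchTemplate(b[y0-8:y1+8,x0-8:x1+8],t,cv2.TM_CCOEFF_NORMED);_,v,_,l=cv2.minMaxLoc(r);print(n,v,l[0]-8,l[1]-8)
```

```text
12.5 [0.44498182 0.02163031 0.18455363] [-0.78765786 -0.01632639 -0.24924898]
jack 0.5420368909835815 0 0
lug 0.7138587236404419 0 -1
plate 0.37321463227272034 0 0
```

Free of contact at the top, and neither jack nor beam has shifted. Pressing down for good.

Request:
{"fn": "apply_moves", "kwargs": {
  "rows": [
    [0, 0, -0.006, 0, 0, 0, 0],
    [-0.001, 0, -0.008, 0, 0, 0, 0],
    [-0.001, 0, -0.008, 0, 0, 0, 0],
    [-0.002, 0, -0.008, 0, 0, 0, 0],
    [-0.001, 0, -0.008, 0, 0, 0, 0],
    [0, 0, -0.008, 0, 0, 0, 0],
    [0.001, 0, -0.008, 0, 0, 0, 0],
    [0.001, 0, -0.006, 0, 0, 0, 0]
  ]
}}

```text
time: 13.55
tcp_pos: [0.4404, 0.0212, 0.1243]
ee_rot: [-3.137, 0.001, 1.652]
wrist_force: [-5.3, 1.2, 8.7]
gripper_width: 0.0004
```

Request:
{"fn": "apply_moves", "kwargs": {
  "rows": [
    [0.001, 0, -0.004, 0, 0, 0, 0],
    [0, 0, -0.003, 0, 0, 0, 0],
    [0, 0, -0.002, 0, 0, 0, 0],
    [0, 0, 0, 0, 0, 0, 0],
    [0, 0, 0, 0, 0, 0, 0]
  ]
}}

```text
time: 14.18
tcp_pos: [0.4418, 0.0213, 0.1177]
ee_rot: [-3.138, 0.001, 1.653]
wrist_force: [-11.1, 1.5, 26.9]
gripper_width: -0.0003
```

Run:
```python
from workcell import monitor, viewer
import cv2, numpy as np
s=monitor.observe(); print(s["time"],s["tcp_pos"],s["wrist_force"])
d=viewer.camera("side");c=viewer.camera("scene")
for nm,new,old,rs in(("side",d,"s6",{"jack":(225,275,310,360),"lug":(228,255,345,378),"beamend":(200,230,380,402)}),("scene",c,"c6",{"lug":(205,245,260,300),"bolt":(260,280,250,275)})):
  a=cv2.cvtColor(cv2.imread(f"pics/{old}.png"),6);b=cv2.cvtColor(new,6)
  for n,(y0,y1,x0,x1) in rs.items():
    r=cv2.matchTemplate(b[y0-8:y1+8,x0-8:x1+8],a[y0:y1,x0:x1],cv2.TM_CCOEFF_NORMED);_,v,_,l=cv2.minMaxLoc(r);print(nm,n,round(v,2),l[0]-8,l[1]-8)
m=np.hstack([cv2.resize(d[180:330,230:430],(400,300)),cv2.resize(c[160:280,220:380],(400,300))]);cv2.imwrite("pics/m8.png",m)
```

```text
14.175 [0.44180457 0.02130651 0.11766296] [-11.05634208   1.45567011  26.87193561]
side jack 1.0 0 0
side lug 0.99 0 0
side beamend 0.97 0 0
scene lug 1.0 0 0
scene bolt 1.0 0 0
```

View pics/m8.png

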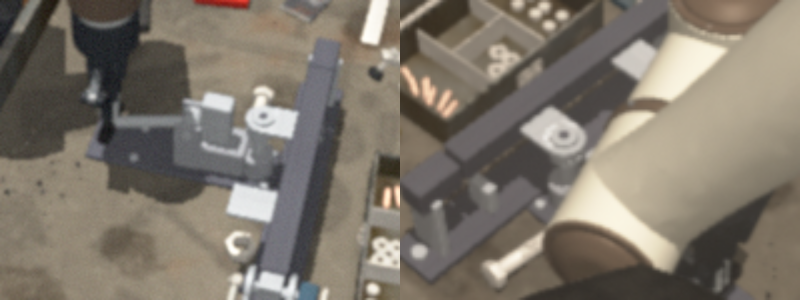

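Same picture as the first full stroke: beam level, saddle under the pad. I'll take off some of the sideways push, then hand in.

Request:
{"fn": "apply_moves", "kwargs": {
  "rows": [
    [-0.001, 0, 0, 0, 0, 0, 0],
    [-0.001, 0, 0, 0, 0, 0, 0],
    [0, 0, 0, 0, 0, 0, 0],
    [0, 0, 0, 0, 0, 0, 0]
  ]
}}

```text
time: 14.78
tcp_pos: [0.4414, 0.0214, 0.1178]
ee_rot: [3.142, 0.001, 1.654]
wrist_force: [-6.2, -1.0, 23.7]
gripper_width: 0.0001
```

Run:
```python
from workcell import monitor, bot
s=monitor.observe(); print(s["time"],s["tcp_pos"],s["wrist_force"])
if s["wrist_force"][2]>10: print(bot.hand_in())
```

```text
14.775 [0.44138793 0.02140555 0.11784667] [-6.20550888 -0.99340858 23.65566885]
the job is handed in; nothing more can be done
None
```

The job is handed in at 14.8 s, with the closed fingers still holding the handle down on its stop and the beam level with the stub. The hand-in reports no verdict, so the checks below are my own.

**What I did:** I gripped the jack by its post and slid it flat along the table until the saddle was under the round lift pad. I let go and pressed the handle to its stop, eased it back up over about 1.5 s, then pressed it down again and held it there.

**Last checks:**
- **Saddle position:** the wrist view put the saddle about 3 mm from the pad centre, against the 12 mm limit.
- **Beam height:** in the pictures the beam end was flush with the stub on both strokes. I did not measure the pad height directly.
- **Handle:** the tool height (0.118 m) and a down-force of about 24 N agree with the handle being on its stop.
- **Movement between strokes:** the jack, lug and bolt showed no shift between the first and the second full stroke. I only looked at the other bystanders by eye, and the nut was undisturbed.

**Disagreements:**
- **Strip edge:** it measured 10 to 15 mm differently between the cameras, so I relied on the lug disc, which agreed to a few mm across the views.
- **Sideways push:** about 6 N along x remained on the handle at hand-in.

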